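Find the trolley brake lever that stops short of its bar

TASK

Check the two trolley brake levers: with the outside of your fingers press the left handle's lever in as far as it goes and let it spring out, then press the right one in as far as it goes, without forcing them. Finish while holding fully in, with the other lever out and untouched, the lever that stops well short of its bar (the other one nearly reaches its bar). Grasp nothing: keep the fingers off the bars and out from behind the levers, and leave the things around where they stand.

Things in the scene. Friction and masses are not known exactly. Their poses are not given: they have to be found in the camera images.
- handle_a: trolley push handle on a fixed stand (base 110 x 190 x 15 mm), one of two that look alike. Origin: centre of the base's underside, on the worktop. Own +x: the way its lever is pressed, from lever to bar; own +y: left along the bar. One stands left (y over 0.15 m), one right (y under 0.05 m), in either order, each turned by up to 0.25 rad
- bar_a (a point): round black grip bar of handle_a: 200 mm long, 28 mm thick, level, along its own y; origin at the middle of its axis, 120 mm above the worktop
- lever_a (a joint): angle of handle_a's brake lever (rad): 0 sprung out, grows as it is pressed to the bar. At the press point about 2 N starts it, 4 to 7 N takes it to its hard stop. One lever stops at about 0.19, its end 25 to 30 mm short of the bar; the other, badly adjusted, at about 0.37, its end only 3 to 6 mm short. Which is which varies in place and shows only on pressing
- press_a (a point): press point on lever_a, moving with it: mid-height on the blade's front face (away from the bar), 105 mm from the pivot. The lever is level, 120 mm above the worktop: aluminium blade 16 mm high, 10 mm thick, 128 mm long, with a 20 mm ball at its free right end. x axis: from lever to bar, square to the blade
- pivot_a (a point): on the upright pivot axis of lever_a, turning with the lever; 42 mm in front of the bar's axis and 66 mm left of its middle. Own -y: along the blade from the pivot to the ball end (at joint 0: to the right and 0.25 rad outwards, to the robot). The blade's rear face, which looks at the bar, is no place for fingers
- handle_b: trolley push handle on a fixed stand (base 110 x 190 x 15 mm), one of two that look alike. Origin: centre of the base's underside, on the worktop. Own +x: the way its lever is pressed, from lever to bar; own +y: left along the bar. One stands left (y over 0.15 m), one right (y under 0.05 m), in either order, each turned by up to 0.25 rad
- bar_b (a point): round black grip bar of handle_b: 200 mm long, 28 mm thick, level, along its own y; origin at the middle of its axis, 120 mm above the worktop
- lever_b (a joint): angle of handle_b's brake lever (rad): 0 sprung out, grows as it is pressed to the bar. At the press point about 2 N starts it, 4 to 7 N takes it to its hard stop. One lever stops at about 0.19, its end 25 to 30 mm short of the bar; the other, badly adjusted, at about 0.37, its end only 3 to 6 mm short. Which is which varies in place and shows only on pressing
- press_b (a point): press point on lever_b, moving with it: mid-height on the blade's front face (away from the bar), 105 mm from the pivot. The lever is level, 120 mm above the worktop: aluminium blade 16 mm high, 10 mm thick, 128 mm long, with a 20 mm ball at its free right end. x axis: from lever to bar, square to the blade
- pivot_b (a point): on the upright pivot axis of lever_b, turning with the lever; 42 mm in front of the bar's axis and 66 mm left of its middle. Own -y: along the blade from the pivot to the ball end (at joint 0: to the right and 0.25 rad outwards, to the robot). The blade's rear face, which looks at the bar, is no place for fingers
- stopper: bottle stopper, 33 mm across, 55 mm high, standing loose in front of the handles; origin centre of underside. Bystander
- lemon: loose lemon, 71 x 53 x 51 mm, left of the handles; origin centre of underside. Bystander
- jigger: copper double jigger, 43 mm across, 84 mm high, standing loose left of the handles; origin centre of underside. Bystander
- bitters: small bottle with a dasher cap, 43 mm across, 142 mm high, standing loose behind and between the handles; origin centre of underside. Bystander

How it is judged:
On the way, in this order (a step that is already met when the one before it is completed fails the run):
1. the left handle's lever is pressed in to its stop by the fingers, the right one being out (((world y of handle_a above 0.12 m and value of joint lever_a above 0.17 rad and value of joint lever_b below 0.06 rad and contact force between lever_a and the fingers above 0.5 N) or (world y of handle_b above 0.12 m and value of joint lever_b above 0.345 rad and value of joint lever_a below 0.06 rad and contact force between lever_b and the fingers above 0.5 N))), for 0.2 s.
2. the left lever is out again and the right handle's lever is pressed in to its stop by the fingers (((world y of handle_a above 0.12 m and value of joint lever_b above 0.345 rad and value of joint lever_a below 0.06 rad and contact force between lever_b and the fingers above 0.5 N) or (world y of handle_b above 0.12 m and value of joint lever_a above 0.17 rad and value of joint lever_b below 0.06 rad and contact force between lever_a and the fingers above 0.5 N))), for 0.2 s.
At the end, for the whole second after the job is handed in: the fingers hold the lever that stops short of its bar (lever_a) at its stop (beyond 0.17 rad, with more than 1 N, still), and the other lever (lever_b) is out (under 0.06 rad) and untouched (value of joint lever_a above 0.17 rad and value of joint lever_b below 0.06 rad and contact force between lever_a and the fingers above 1 N and contact force between lever_b and anything else below 0.5 N and velocity of joint lever_a below 0.1 rad/s and not (velocity of joint lever_a below -0.1 rad/s)); the arm keeps its last pose, push and grip.
It fails at once if a lever is forced (over 40 N) (contact force between any of lever_a, lever_b and the fingers above 40 N).
It fails at once if a finger goes behind a lever, as in a grasp (over 1 N on its rear face) (contact force between any of lever_a_c0, lever_b_c0 and the fingers above 1 N).
It fails at once if the fingers press on a grip bar (over 2 N) (contact force between any of handle_a_c0, handle_a_c1, handle_b_c0, handle_b_c1 and the fingers above 2 N).
It fails at once if a bystander (stopper, lemon, jigger or small bottle) is displaced or lifted by over 20 mm (distance of any of stopper, lemon, jigger, bitters from where it was at the start of the episode above 0.02 m).
It also fails if it takes over 67 s, if anything falls off the work surface, if the arm or the gripper's body presses on something with over 40 N, if the wrist force passes 120 N, or if a joint passes its speed limit or range.

ROBOT

A 7-joint arm with a two-finger parallel gripper is mounted at the origin on a cart in front of the work surface, level with it; the furniture and walls round the work are solid. World frame = base frame: x ahead of the robot, y to its left, z up, the work surface at z = 0. Lengths are in m, angles in rad, forces in N, time in s.
With the tool pointing down it reaches from about 0.4 to 0.85 m from the base axis. Payload 4.5 kg.
Tool frame: the origin (TCP) lies between the finger pads; the fingertips stand 19 mm ahead of it and the grasp point (between the pads) is the TCP (r.nose_length is the distance from the TCP to the fingertips, in m); z points along the fingers, x is the direction in which the jaws open and shut, and the axes are right-handed (so a half turn about z gives the same grasp; the last joint's range is limited). The gripper opens to 88 mm and grips with 3 to 60 N. Pads are 18 mm wide; open, the fingers measure 123 mm over their backs; the gripper's body (75 mm by 187 mm) begins 45 mm behind the grasp point.
Start: joints at [-1.218, 0.689, -0.195, 1.565, 0.157, 0.902, -0.215], TCP at [0.196, 0.594, 0.258] pointing down, gripper open.
Joint ranges: [-3.01, 3.01], [-0.46, 2.08], [-1.47, 1.51], [0.13, 2.56], [-1, 4.14], [0.04, 2.09], [-2.66, 2.66]. Speed limits (rad/s): [2.57, 2.57, 3.14, 3.14, 3.14, 3.14, 3.14].

INTERFACE

Orientations are given as a unit quaternion [x, y, z, w].
In Python, from plant import get_state, vision, r gives the robot as it stands.
- The arm moves only by the tool play_rows, never from a script. Its argument "deltas" is a list that holds one entry, the list of rows, each a list of 7 numbers: the gripper command: -1 is fully open, 1 is shut, values between are in proportion, then the shift along the tool's x, y, z normalised to -1 to 1, where 1 is 300 mm, then the turn, a rotation vector about the tool's x, y, z normalised to -1 to 1, where 1 is pi rad. A call has 1 to 5 rows; each row is the pose to reach, as a shift and turn from the pose measured when the call began, along the tool's axes at that moment, turning the shorter way round; what a row does not reach only later rows make up. A row lasts 1/8 s, in which the tool goes at most 62.5 mm and 10.7 degrees, less where a joint would pass 70% of its speed; a pose out of reach is approached as far as the arm can. A call with a number of a shift or a turn outside -1 to 1 is refused whole. A call with a gripper value outside its range is refused whole. The fingers move at their own pace and stop on an object; "force" is the grip in N (left out, the last holds). Time passes only in rows, so rows that repeat a pose let the fingers close. It gives the time, the measured TCP pose, the force and the opening at its end, in the units of the state.
- get_state(): the state, without advancing time (a new reading comes with each control period).
- vision.snapshot(name): name is "scene" or "side" or "wrist"; returns the picture (480x640x3 uint8, red, green, blue); there is no depth.
- vision.camera_model(name): a dict with "vfov" (degrees; the focal length in pixels is half the picture's height over the tangent of half this angle, whatever the lens; pixels are square), "cx", "cy" (the principal point, pixels), "world_to_cam" (4x4, takes a point from world to camera coordinates). Camera axes: x right, y up, looking along -z (the intrinsics and any distortion apply to the point x, -y, -z); pixel columns grow to the right and rows downward; lengths in m; the calibration is good to about 2 mm. A picture is of the moment at which its call begins: read the wrist's pose just before it. camera_model takes no time and is no camera call; for the wrist camera it gives the pose at the moment of the call.
- r.finish_job(): hands the job in, once; it reports no verdict.
The state is a dict: "clock": time; "q": joint angles; "qd": joint speeds; "joint_torque": joint torques, N m; "tool_pos": TCP position; "eef_rot": TCP orientation; "contact_force": force on the tool from outside, world axes, zero at the start; "moment": the same for the moment, N m; "opening": opening from 0.0 (shut) to 1.0 (fully open).
Only numpy, scipy, OpenCV 4.12 (cv2) and the standard library are available. Lean on these libraries where they do the work, as an engineer would, in place of code of your own. Each camera call takes 0.05 s, during which the arm holds its last target.

## Working session

There is one attempt and no reset: what is moved stays moved. The work goes in short steps, Python scripts to look and compute and a tool call to move; the robot and the scene stay as the last step left them, time stands still between calls to the robot, and variables do not carry over. Pictures are saved under pics/ and viewed, and the job is handed in when it is done.

Besides the shell and the picture viewer there is one more tool, called after "Request:" as a command line: name --argument value ..., lists and objects as JSON in quotes. play_rows: Moves the arm, as the interface text tells. Scaled input: -1 to 1 covers 300 mm each way for a shift and pi rad each way for a turn. Its arguments: {"type":"object","properties":{"deltas":{"type":"array"},"force":{"type":"number"}},"required":["deltas"]}

```bash
mkdir -p pics; ls; python3 - <<'E'
from plant import get_state, vision, r
import cv2
s=get_state(); print(s)
for n in ["scene","side","wrist"]:
    m=vision.camera_model(n); print(n,m)
    im=vision.snapshot(n); cv2.imwrite(f"pics/{n}0.png",im[:,:,::-1])
E
```

```text
pics
{'clock': 0.0, 'q': array([-1.21821297,  0.69000393, -0.19452171,  1.56635437,  0.15729851,
        0.90251524, -0.21509253]), 'qd': array([ 3.09201891e-04,  8.50628041e-04,  3.20638334e-04, -4.16427673e-03,
        9.90831609e-05, -5.24730478e-04, -3.02277486e-04]), 'joint_torque': array([-3.92849843e-04, -5.27565122e+01, -1.26686085e+00, -1.53422642e+01,
       -5.26084215e-02,  6.68846100e-03,  1.79004164e-04]), 'tool_pos': array([0.19573235, 0.5929158 , 0.25689501]), 'eef_rot': array([ 8.10344688e-01,  5.85952725e-01, -7.24634379e-04,  6.05330345e-04]), 'contact_force': array([-0.17424225, -0.47289405, -0.08740196]), 'moment': array([-0.00536356,  0.014728  ,  0.0405493 ]), 'opening': 1.0044735299052852}
scene {'vfov': 44.265685130020714, 'cx': 313.68753366805424, 'cy': 236.6527622760286, 'world_to_cam': array([[-0.62633852, -0.779478  ,  0.01068199,  0.48003862],
       [ 0.55278737, -0.43443929,  0.71111787, -0.30449219],
       [-0.54966006,  0.45130539,  0.70299165, -1.44880972],
       [ 0.        ,  0.        ,  0.        ,  1.        ]])}
side {'vfov': 57.23543896500898, 'cx': 321.954542652906, 'cy': 237.0853671527661, 'world_to_cam': array([[-0.92473414, -0.37974192, -0.02574566,  0.58287429],
       [ 0.16341867, -0.45722088,  0.87421016, -0.10036736],
       [-0.3437457 ,  0.80420466,  0.48486468, -1.08043441],
       [ 0.        ,  0.        ,  0.        ,  1.        ]])}
wrist {'vfov': 62.96521287245587, 'cx': 325.7721740306121, 'cy': 238.09349543954434, 'world_to_cam': array([[ 0.31277312,  0.94982717, -0.00115386, -0.62474583],
       [-0.91196912,  0.29996666, -0.27987914,  0.03773219],
       [-0.26549069,  0.08859095,  0.96003455, -0.38885033],
       [ 0.        ,  0.        ,  0.        ,  1.        ]])}
```

View pics/scene0.png

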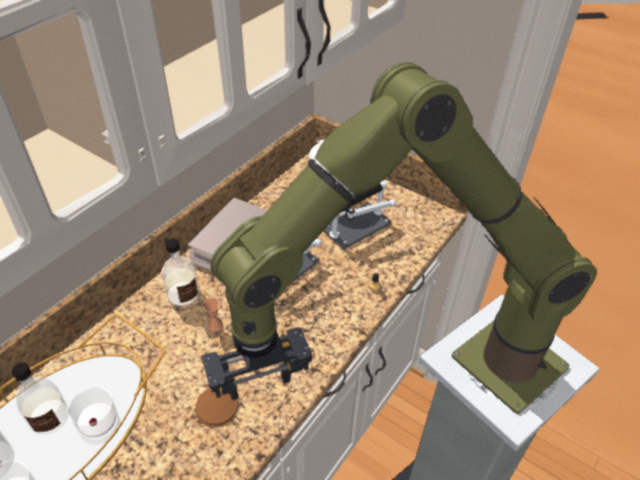

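View pics/side0.png

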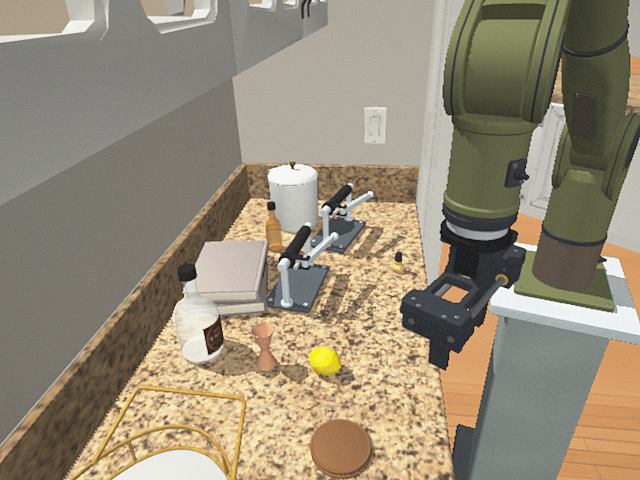

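View pics/wrist0.png

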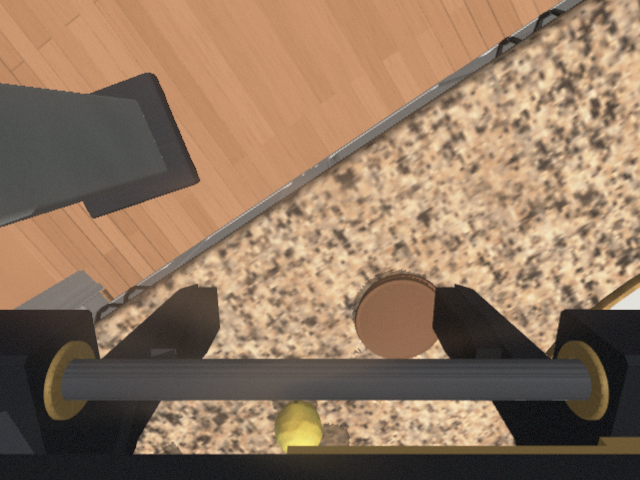

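```bash
cat > h.py <<'E'
import numpy as np, cv2
from plant import get_state, vision, r
def ray(m,u,v):
    f=240/np.tan(np.radians(m['vfov']/2)); W=m['world_to_cam']; R=W[:3,:3]; t=W[:3,3]
    d=np.array([(u-m['cx'])/f,-(v-m['cy'])/f,-1.]); return -R.T@t, R.T@d
def onz(m,u,v,z):
    c,d=ray(m,u,v); return c+d*(z-c[2])/d[2]
def proj(m,p):
    f=240/np.tan(np.radians(m['vfov']/2)); q=m['world_to_cam']@np.r_[p,1]
    return np.array([m['cx']+f*q[0]/-q[2], m['cy']-f*q[1]/-q[2]])
E
python3 - <<'E'
import cv2
im=cv2.imread('pics/side0.png'); c=im[175:315,255:415]; cv2.imwrite('pics/side0z.png',cv2.resize(c,None,fx=4.2,fy=4.2,interpolation=cv2.INTER_CUBIC)[:600])
im=cv2.imread('pics/scene0.png'); c=im[130:300,260:430]; cv2.imwrite('pics/scene0z.png',cv2.resize(c,None,fx=3.5,fy=3.5,interpolation=cv2.INTER_CUBIC)[:600])
E
```

```text
(no output)
```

View pics/side0z.png

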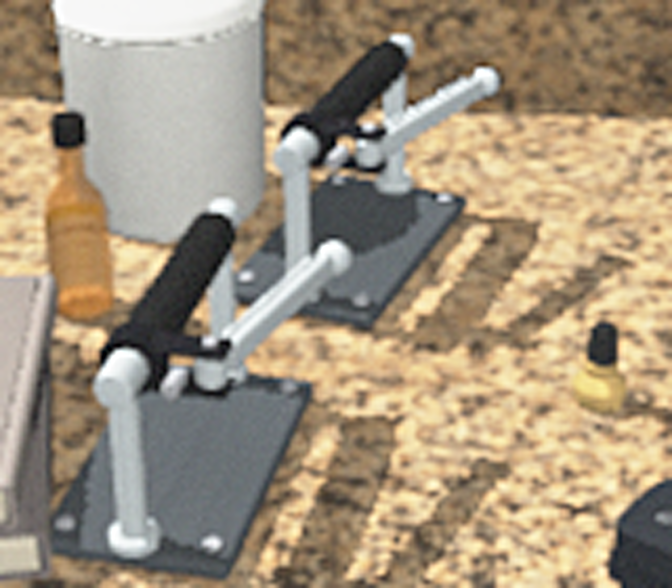

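View pics/scene0z.png

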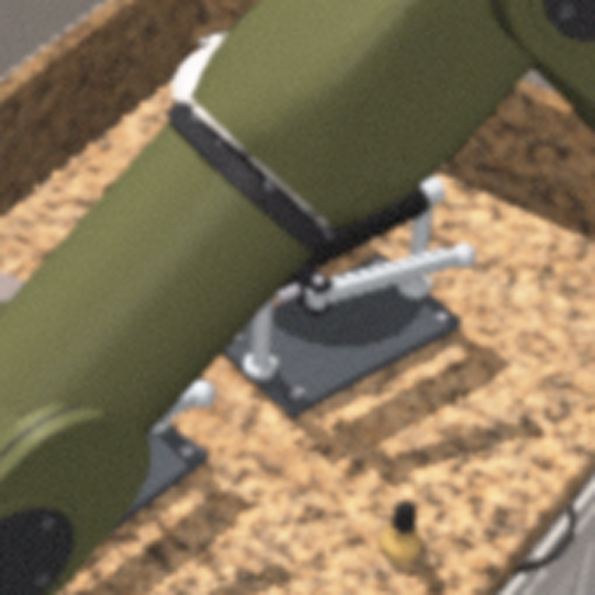

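```bash
python3 - <<'E'
from h import *
m=vision.camera_model('side'); ms=vision.camera_model('scene')
U=lambda a:(255+a[0]/4.2,175+a[1]/4.2)
US=lambda a:(260+a[0]/3.5,130+a[1]/3.5)
def show(n,mm,uv,z): print(n,np.round(onz(mm,*uv,z),4))
L=dict(FR=(312,386),FL=(222,574),BL=(52,548)); R=dict(FR=(467,193),FL=(370,320),BL=(235,292))
for n,d in(('L',L),('R',R)):
    for k,a in d.items(): show(n+k,m,U(a),.015)
show('Lball',m,U((338,257)),.12); show('Rball',m,U((487,79)),.12)
show('Lballs',ms,US((203,392)),.12); show('Rballs',ms,US((470,254)),.12)
for k,a in dict(FR=(460,322),FL=(293,412)).items(): show('R'+k+'s',ms,US(a),.015)
show('LFRs',ms,US((207,457)),.015)
show('L bar ends',m,U((222,212)),.12);show('L bar endl',m,U((118,375)),.12)
show('R bar endr',m,U((402,46)),.12);show('R bar endl',m,U((292,145)),.12)
show('Lpiv',m,U((213,355)),.126);show('Rpiv',m,U((370,137)),.126);show('Rpivs',ms,US((317,288)),.126)
show('stopper',m,U((602,405)),0);show('stoppers',ms,US((402,565)),0);
for k,a in dict(lemon=(325,370),jig=(266,365),bit=(274,248)).items(): show(k,m,a,0)
E
```

```text
LFR [0.5403 0.1688 0.015 ]
LFL [0.5184 0.3532 0.015 ]
LBL [0.6129 0.365  0.015 ]
RFR [ 0.5288 -0.1096  0.015 ]
RFL [0.5338 0.0834 0.015 ]
RBL [0.6303 0.0798 0.015 ]
Lball [0.5145 0.1892 0.12  ]
Rball [ 0.5079 -0.0799  0.12  ]
Lballs [0.5177 0.1869 0.12  ]
Rballs [ 0.5062 -0.0838  0.12  ]
RFRs [ 0.5268 -0.1075  0.015 ]
RFLs [0.5339 0.0762 0.015 ]
LFRs [0.5384 0.1637 0.015 ]
L bar ends [0.5991 0.1606 0.12  ]
L bar endl [0.5761 0.3435 0.12  ]
R bar endr [ 0.5819 -0.1167  0.12  ]
R bar endl [0.5945 0.061  0.12  ]
Lpiv [0.5341 0.318  0.126 ]
Rpiv [0.5473 0.0455 0.126 ]
Rpivs [0.5475 0.0461 0.126 ]
stopper [0.3755 0.1066 0.    ]
stoppers [0.3668 0.1081 0.    ]
lemon [0.4249 0.4851 0.    ]
jig [0.5364 0.5139 0.    ]
bit [0.732  0.1096 0.    ]
```

Request:
play_rows --deltas '[[[1, -0.447, 0.62, 0, 0, 0, -0.05], [1, -0.447, 0.62, 0, 0, 0, -0.1], [1, -0.447, 0.62, 0, 0, 0, -0.1], [1, -0.447, 0.62, 0, 0, 0, -0.1], [1, -0.447, 0.62, 0, 0, 0, -0.1]]]' --force 30

```text
clock: 0.78
tool_pos: [0.3332, 0.4035, 0.257]
eef_rot: [0.711, 0.703, -0.001, 0.002]
contact_force: [-0.4, 0.4, 0.3]
opening: 0.46
```

Request:
play_rows --deltas '[[[1, -0.6, 0.44, 0, 0, 0, 0], [1, -0.6, 0.44, 0, 0, 0, 0], [1, -0.6, 0.44, 0, 0, 0, 0], [1, -0.6, 0.44, 0.1, 0, 0, 0], [1, -0.6, 0.44, 0.2, 0, 0, 0]]]'

```text
clock: 1.4
tool_pos: [0.4655, 0.2191, 0.1972]
eef_rot: [0.713, 0.701, -0.001, 0.003]
contact_force: [0.2, 0.8, 0.5]
opening: 0.004
```

```bash
python3 - <<'E'
from h import *
s=get_state(); print(s['clock'],s['tool_pos'],s['eef_rot'],s['contact_force'],s['opening'])
for n in ["scene","side","wrist"]:
    cv2.imwrite(f"pics/{n}1.png",vision.snapshot(n)[:,:,::-1])
E
```

```text
1.4 [0.46549948 0.21912893 0.19721091] [ 0.71335486  0.70079677 -0.00094384  0.00280049] [0.23755115 0.76983597 0.47124148] 0.0035107224442094158
```

View pics/side1.png

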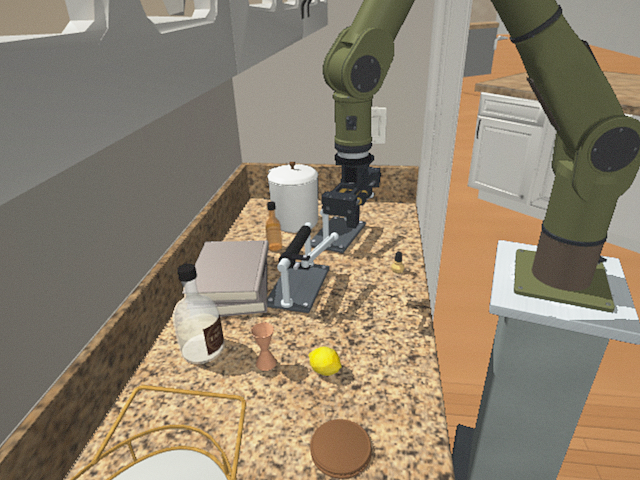

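View pics/wrist1.png

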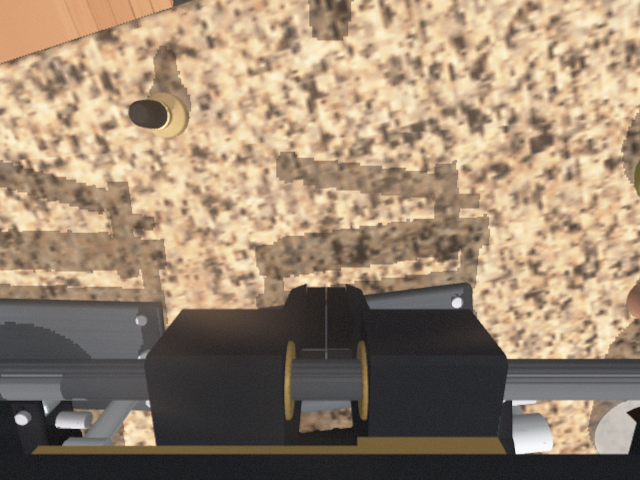

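View pics/scene1.png

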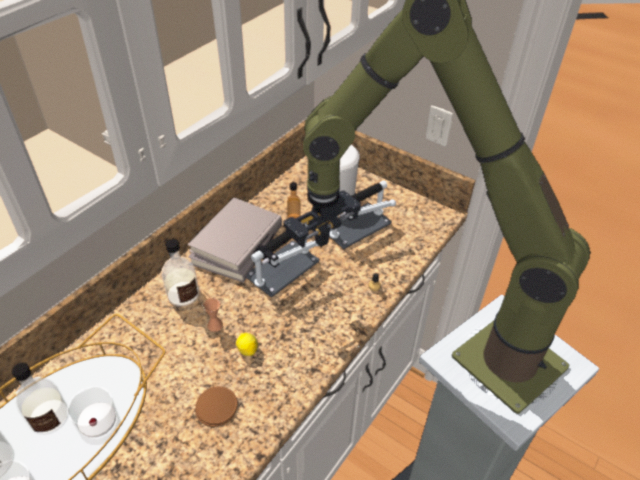

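Request:
play_rows --deltas '[[[1, 0, 0, 0.125, 0, 0, 0], [1, 0, 0, 0.25, 0, 0, 0], [1, 0, 0, 0.25, 0, 0, 0], [1, 0, 0.06, 0.25, 0, 0, 0], [1, 0, 0.06, 0.25, 0, 0, 0]]]'

```text
clock: 2.17
tool_pos: [0.4819, 0.2233, 0.1241]
eef_rot: [0.711, 0.703, -0.0, 0.002]
contact_force: [0.6, 0.3, -0.1]
opening: 0.003
```

```bash
python3 - <<'E'
from h import *
s=get_state(); print(s['clock'],s['tool_pos'],s['contact_force'])
im=vision.snapshot('side')[:,:,::-1]; cv2.imwrite("pics/side2.png",cv2.resize(im[170:320,250:410],None,fx=4,fy=4,interpolation=cv2.INTER_CUBIC))
im=vision.snapshot('scene')[:,:,::-1]; cv2.imwrite("pics/scene2.png",cv2.resize(im[170:310,240:410],None,fx=4,fy=4,interpolation=cv2.INTER_CUBIC))
E
```

```text
2.175 [0.48185433 0.22331586 0.1240769 ] [ 0.57569078  0.32516404 -0.07167356]
```

View pics/side2.png

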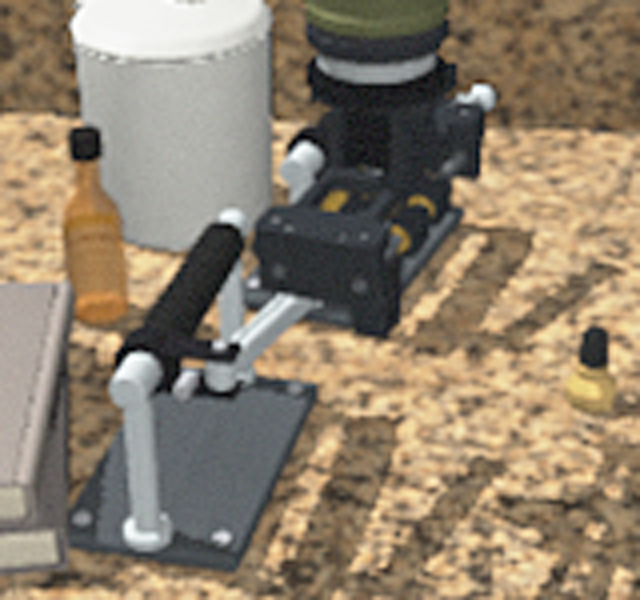

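View pics/scene2.png

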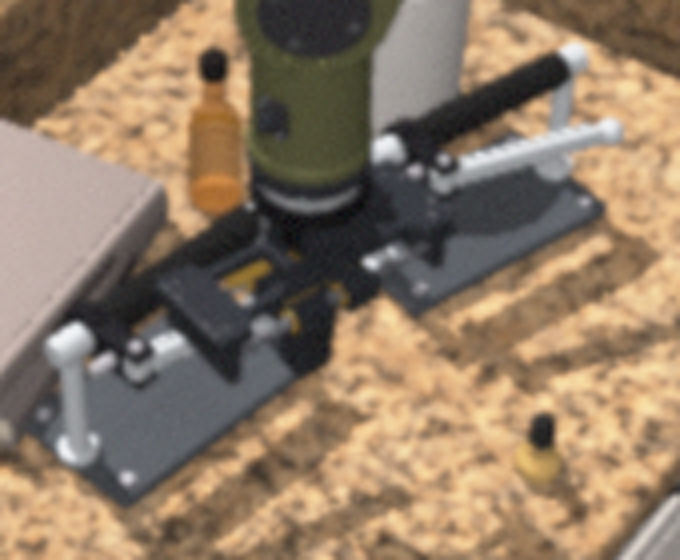

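Request:
play_rows --deltas '[[[1, 0, 0.03, 0, 0, 0, 0], [1, 0, 0.06, 0, 0, 0, 0], [1, 0, 0.08, 0, 0, 0, 0], [1, 0, 0.08, 0, 0, 0, 0]]]'

```text
clock: 2.78
tool_pos: [0.5046, 0.2224, 0.1233]
eef_rot: [0.711, 0.703, -0.001, 0.001]
contact_force: [-0.8, 0.1, -0.4]
opening: 0.005
```

Request:
play_rows --deltas '[[[1, 0, 0.015, 0, 0, 0, 0], [1, 0, 0.03, 0, 0, 0, 0], [1, 0, 0.03, 0, 0, 0, 0]]]'

```text
clock: 3.15
tool_pos: [0.513, 0.2216, 0.1231]
eef_rot: [0.711, 0.703, -0.002, 0.001]
contact_force: [-3.3, -1.1, 1.3]
opening: 0.005
```

Request:
play_rows --deltas '[[[1, 0, 0.015, 0, 0, 0, 0], [1, 0, 0.03, 0, 0, 0, 0], [1, 0, 0.03, 0, 0, 0, 0]]]'

```text
clock: 3.52
tool_pos: [0.5217, 0.2209, 0.1229]
eef_rot: [0.711, 0.703, -0.003, 0.001]
contact_force: [-5.2, -1.6, 2.9]
opening: 0.005
```

Request:
play_rows --deltas '[[[1, 0, 0.015, 0, 0, 0, 0], [1, 0, 0.02, 0, 0, 0, 0], [1, 0, 0.02, 0, 0, 0, 0]]]'

```text
clock: 3.9
tool_pos: [0.5267, 0.2208, 0.1228]
eef_rot: [0.711, 0.703, -0.004, 0.001]
contact_force: [-5.6, -2.1, 4.4]
opening: -0.0
```

Request:
play_rows --deltas '[[[1, 0, 0.01, 0, 0, 0, 0], [1, 0, 0.015, 0, 0, 0, 0], [1, 0, 0.015, 0, 0, 0, 0]]]'

```text
clock: 4.28
tool_pos: [0.5301, 0.2208, 0.1228]
eef_rot: [0.711, 0.704, -0.005, 0.0]
contact_force: [-6.2, -2.4, 4.2]
opening: 0.003
```

```bash
python3 - <<'E'
from h import *
s=get_state(); print(s['clock'],s['tool_pos'],s['contact_force'],s['moment'])
im=vision.snapshot('side')[:,:,::-1]; cv2.imwrite("pics/side3.png",cv2.resize(im[170:320,250:410],None,fx=4,fy=4,interpolation=cv2.INTER_CUBIC))
E
```

```text
4.275 [0.53008427 0.22083014 0.12279713] [-6.2231842  -2.44631974  4.16193358] [-0.2541782   1.18781512  0.05291773]
```

View pics/side3.png

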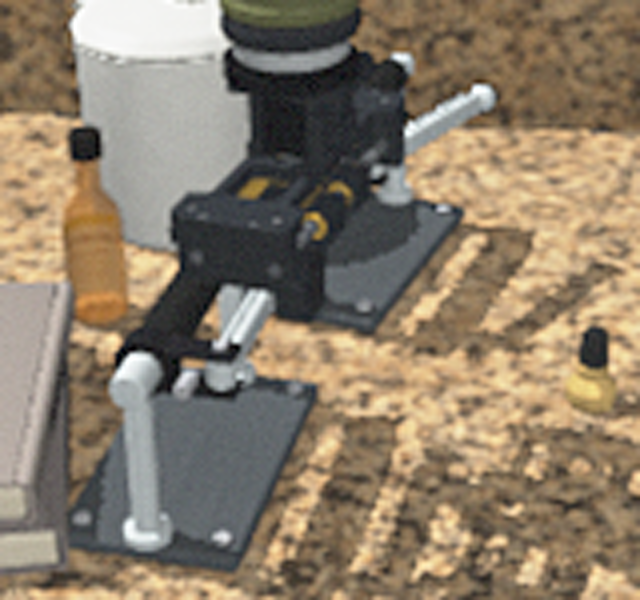

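Request:
play_rows --deltas '[[[1, 0, 0.01, 0, 0, 0, 0], [1, 0, 0.015, 0, 0, 0, 0], [1, 0, 0.015, 0, 0, 0, 0]]]'

```text
clock: 4.7
tool_pos: [0.5332, 0.221, 0.1228]
eef_rot: [0.71, 0.704, -0.006, -0.001]
contact_force: [-7.4, -1.4, 4.9]
opening: 0.004
```

Request:
play_rows --deltas '[[[1, 0, 0.01, 0, 0, 0, 0], [1, 0, 0.02, 0, 0, 0, 0], [1, 0, 0.02, 0, 0, 0, 0]]]'

```text
clock: 5.08
tool_pos: [0.5375, 0.2214, 0.1228]
eef_rot: [0.71, 0.704, -0.007, -0.002]
contact_force: [-7.7, -1.1, 5.7]
opening: 0.003
```

Request:
play_rows --deltas '[[[1, 0, 0.01, 0, 0, 0, 0], [1, 0, 0.02, 0, 0, 0, 0], [1, 0, 0.02, 0, 0, 0, 0]]]'

```text
clock: 5.45
tool_pos: [0.5414, 0.2219, 0.1228]
eef_rot: [0.709, 0.705, -0.009, -0.003]
contact_force: [-9.0, -1.5, 6.4]
opening: 0.008
```

```bash
python3 - <<'E'
from h import *
for n,(a,b,c,d) in dict(side=(170,320,250,410),scene=(170,310,240,410)).items():
    im=vision.snapshot(n)[:,:,::-1]; cv2.imwrite(f"pics/{n}4.png",cv2.resize(im[a:b,c:d],None,fx=4,fy=4,interpolation=cv2.INTER_CUBIC))
E
```

```text
(no output)
```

View pics/side4.png

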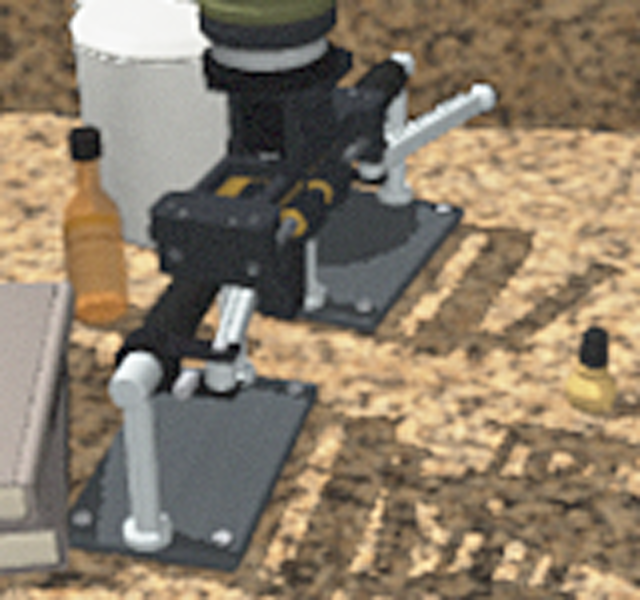

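View pics/scene4.png

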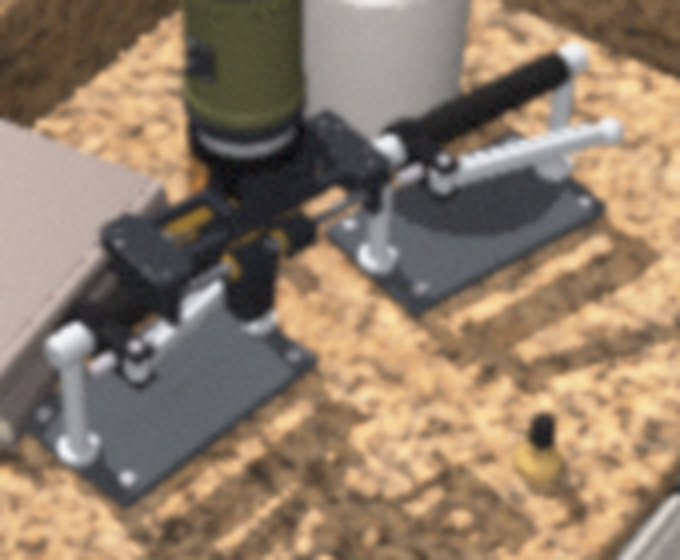

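Request:
play_rows --deltas '[[[1, 0, 0.01, 0, 0, 0, 0], [1, 0, 0.02, 0, 0, 0, 0], [1, 0, 0.02, 0, 0, 0, 0]]]'

```text
clock: 5.92
tool_pos: [0.5419, 0.222, 0.1228]
eef_rot: [0.708, 0.706, -0.013, -0.005]
contact_force: [-15.5, -2.9, 13.3]
opening: 0.004
```

Request:
play_rows --deltas '[[[1, 0, 0.015, 0, 0, 0, 0], [1, 0, 0.015, 0, 0, 0, 0], [1, 0, 0.015, 0, 0, 0, 0]]]'

```text
clock: 6.3
tool_pos: [0.5418, 0.2219, 0.1228]
eef_rot: [0.707, 0.707, -0.017, -0.007]
contact_force: [-14.5, -2.1, 11.7]
opening: 0.006
```

```bash
python3 - <<'E'
from h import *
for n,(a,b,c,d) in dict(side=(170,320,250,410),scene=(170,310,240,410)).items():
    im=vision.snapshot(n)[:,:,::-1]; cv2.imwrite(f"pics/{n}5.png",cv2.resize(im[a:b,c:d],None,fx=4,fy=4,interpolation=cv2.INTER_CUBIC))
E
```

```text
(no output)
```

View pics/scene5.png

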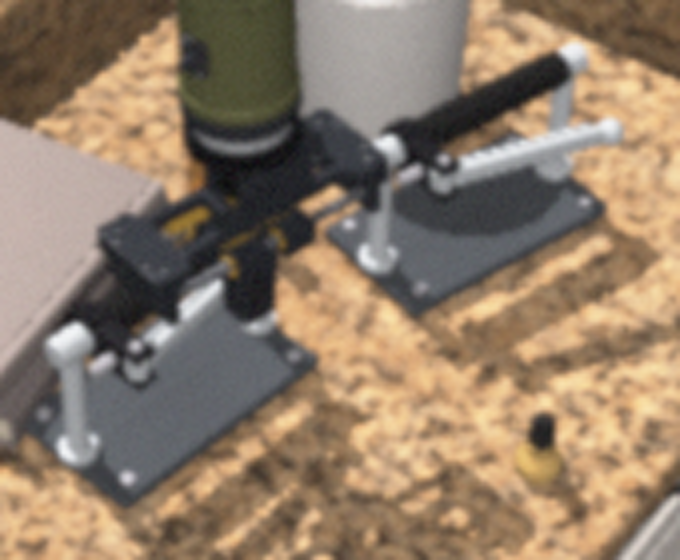

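View pics/side5.png

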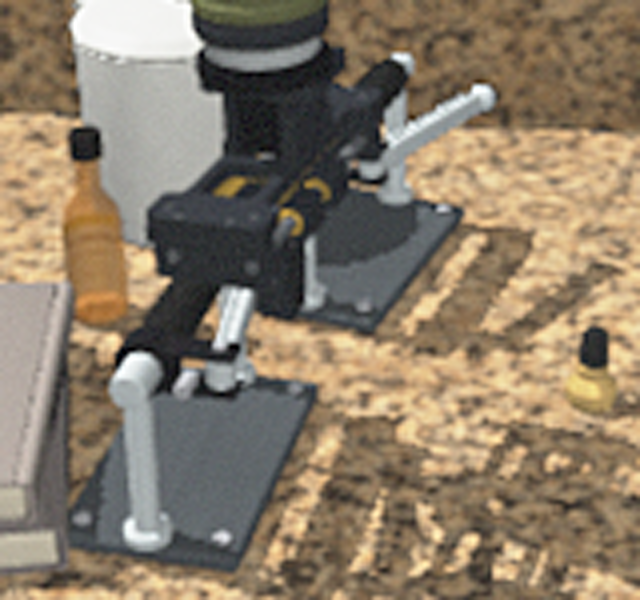

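```bash
python3 - <<'E'
from h import *
m=vision.camera_model('side'); ms=vision.camera_model('scene')
U=lambda a:(250+a[0]/4,170+a[1]/4); S=lambda a:(240+a[0]/4,170+a[1]/4)
# blade top edges z=.128
for n,mm,f,pts in(('scene',ms,S,[(160,345),(218,287),(225,300),(170,360)]),('side',m,U,[(222,340),(238,289),(255,295),(240,345)])):
    for p in pts: print(n,p,np.round(onz(mm,*f(p),.128),4))
s=get_state(); print(s['contact_force'],s['moment'],s['tool_pos'])
from scipy.spatial.transform import Rotation as R
print(R.from_quat(s['eef_rot']).as_matrix().round(3))
E
python3 - <<'E'
import cv2
im=cv2.imread('pics/scene5.png')[180:400,60:320]; cv2.imwrite('pics/scene5z.png',cv2.resize(im,None,fx=2.7,fy=2.7,interpolation=cv2.INTER_CUBIC))
E
```

```text
scene (160, 345) [0.5319 0.3012 0.128 ]
scene (218, 287) [0.5505 0.24   0.128 ]
scene (225, 300) [0.5382 0.2437 0.128 ]
scene (170, 360) [0.5173 0.304  0.128 ]
side (222, 340) [0.5407 0.304  0.128 ]
side (238, 289) [0.5552 0.2495 0.128 ]
side (255, 295) [0.5432 0.2526 0.128 ]
side (240, 345) [0.5294 0.3054 0.128 ]
[-13.27667473  -2.58445791  12.14786338] [-0.30838715  2.61004352  0.13263378] [0.54182716 0.22193847 0.12283477]
[[ 0.     0.999 -0.034]
 [ 1.    -0.001 -0.013]
 [-0.013 -0.034 -0.999]]
```

View pics/scene5z.png

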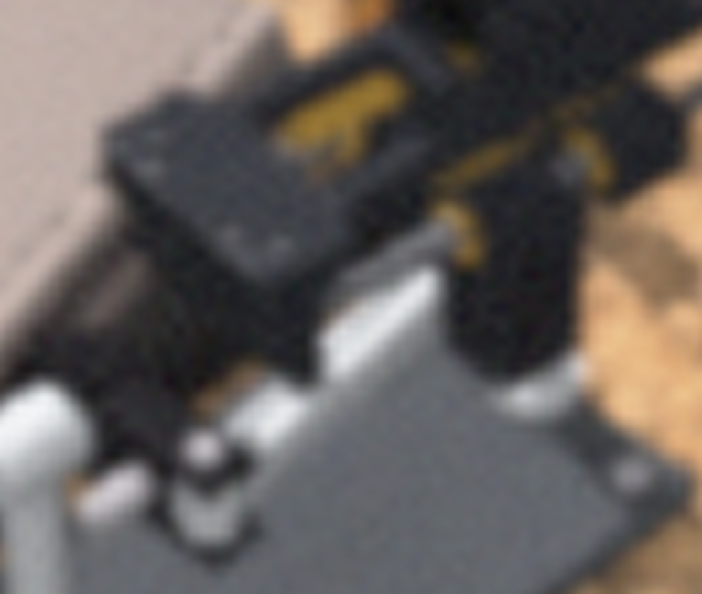

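Request:
play_rows --deltas '[[[1, 0, -0.1, 0, 0, 0, 0], [1, 0, -0.26, 0, -0.011, 0.004, 0], [1, 0, -0.26, 0, -0.011, 0.004, 0], [1, 0, -0.26, -0.05, -0.011, 0.004, 0], [1, 0, -0.26, -0.1, -0.011, 0.004, 0]]]'

```text
clock: 7.02
tool_pos: [0.4673, 0.2237, 0.1562]
eef_rot: [0.707, 0.707, 0.002, 0.001]
contact_force: [0.8, 0.0, 0.2]
opening: 0.004
```

```bash
python3 - <<'E'
from h import *
s=get_state(); print(s['tool_pos'],s['eef_rot'],s['contact_force'])
for n,(a,b,c,d) in dict(side=(170,320,250,410)).items():
    im=vision.snapshot(n)[:,:,::-1]; cv2.imwrite(f"pics/{n}6.png",cv2.resize(im[a:b,c:d],None,fx=4,fy=4,interpolation=cv2.INTER_CUBIC))
E
```

```text
[0.46726829 0.22367714 0.1561935 ] [0.70735275 0.70685691 0.00214406 0.00089395] [0.75731294 0.04367994 0.15391372]
```

View pics/side6.png

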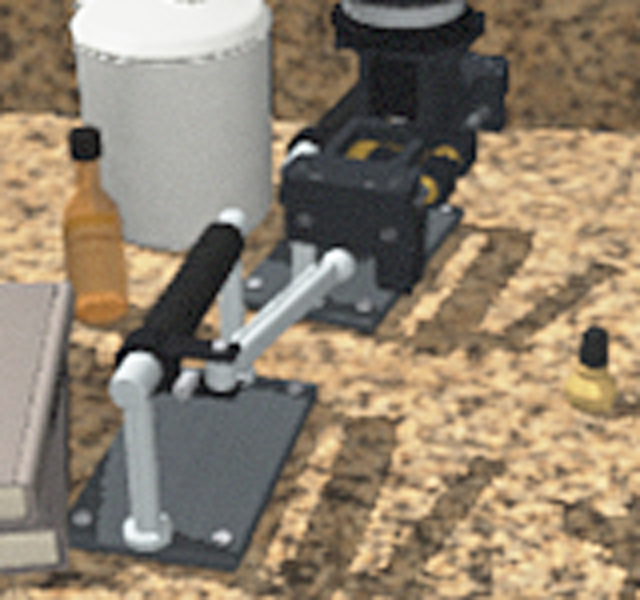

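Request:
play_rows --deltas '[[[1, -0.3, -0.03, 0, 0, 0, 0.02], [1, -0.9, -0.03, 0, 0, 0, 0.05], [1, -0.9, -0.03, 0, 0, 0, 0.05], [1, -0.9, -0.03, 0, 0, 0, 0.05], [1, -0.9, -0.03, 0, 0, 0, 0.05]]]'

```text
clock: 7.7
tool_pos: [0.4603, -0.0511, 0.1568]
eef_rot: [0.763, 0.646, 0.004, 0.003]
contact_force: [0.5, 1.6, -0.2]
opening: 0.007
```

```bash
python3 - <<'E'
from h import *
from scipy.spatial.transform import Rotation as R
s=get_state(); print(s['tool_pos'],s['contact_force']); M=R.from_quat(s['eef_rot']).as_matrix(); print(M.round(3))
print('shift/300 to (.464,-.046,.123):',(M.T@(np.array([.464,-.046,.123])-s['tool_pos'])/.3).round(3))
E
```

```text
[ 0.46031883 -0.05105893  0.15676214] [ 0.5164677   1.58367062 -0.2470211 ]
[[ 0.165  0.986  0.01 ]
 [ 0.986 -0.165  0.001]
 [ 0.003  0.009 -1.   ]]
shift/300 to (.464,-.046,.123): [0.018 0.008 0.113]
```

Request:
play_rows --deltas '[[[1, 0.02, 0.01, 0.08, 0, 0, 0], [1, 0.02, 0.01, 0.113, 0, 0, 0], [1, 0.02, 0.05, 0.113, 0, 0, 0], [1, 0.02, 0.1, 0.113, 0, 0, 0], [1, 0.02, 0.1, 0.113, 0, 0, 0]]]'

```text
clock: 8.32
tool_pos: [0.4936, -0.0498, 0.1237]
eef_rot: [0.763, 0.646, 0.006, 0.004]
contact_force: [0.4, 0.4, 0.5]
opening: 0.005
```

Request:
play_rows --deltas '[[[1, 0, 0.02, 0, 0, 0, 0], [1, 0, 0.04, 0, 0, 0, 0], [1, 0, 0.04, 0, 0, 0, 0]]]'

```text
clock: 8.7
tool_pos: [0.505, -0.0519, 0.1239]
eef_rot: [0.763, 0.646, 0.005, 0.003]
contact_force: [-2.7, 0.8, 1.5]
opening: 0.002
```

Contact at x≈0.504. Press on in small steps.

Request:
play_rows --deltas '[[[1, 0, 0.02, 0, 0, 0, 0], [1, 0, 0.035, 0, 0, 0, 0], [1, 0, 0.035, 0, 0, 0, 0]]]'

```text
clock: 9.07
tool_pos: [0.515, -0.0543, 0.1238]
eef_rot: [0.764, 0.646, 0.004, 0.003]
contact_force: [-3.5, -1.8, 1.4]
opening: 0.003
```

Request:
play_rows --deltas '[[[1, 0, 0.01, 0, 0, 0, 0], [1, 0, 0.015, 0, 0, 0, 0], [1, 0, 0.015, 0, 0, 0, 0]]]'

```text
clock: 9.45
tool_pos: [0.5189, -0.0552, 0.1237]
eef_rot: [0.764, 0.646, 0.004, 0.003]
contact_force: [-4.1, -1.4, 1.9]
opening: 0.007
```

Request:
play_rows --deltas '[[[1, 0, 0.01, 0, 0, 0, 0], [1, 0, 0.015, 0, 0, 0, 0], [1, 0, 0.015, 0, 0, 0, 0]]]'

```text
clock: 9.82
tool_pos: [0.5228, -0.0559, 0.1237]
eef_rot: [0.764, 0.646, 0.003, 0.003]
contact_force: [-5.1, -1.2, 2.0]
opening: 0.004
```

Request:
play_rows --deltas '[[[1, 0, 0.01, 0, 0, 0, 0], [1, 0, 0.015, 0, 0, 0, 0], [1, 0, 0.015, 0, 0, 0, 0]]]'

```text
clock: 10.2
tool_pos: [0.5234, -0.0561, 0.1236]
eef_rot: [0.763, 0.646, 0.0, 0.0]
contact_force: [-11.9, 0.8, 9.3]
opening: 0.005
```

Request:
play_rows --deltas '[[[1, 0, 0.014, 0, 0, 0, 0], [1, 0, 0.014, 0, 0, 0, 0], [1, 0, 0.014, 0, 0, 0, 0], [1, 0, 0.014, 0, 0, 0, 0]]]'

```text
clock: 10.7
tool_pos: [0.5235, -0.0561, 0.1236]
eef_rot: [0.763, 0.647, -0.003, -0.002]
contact_force: [-12.8, 0.7, 11.4]
opening: 0.009
```

```bash
python3 - <<'E'
from h import *
for n,(a,b,c,d) in dict(side=(170,320,250,410),scene=(170,310,240,410)).items():
    im=vision.snapshot(n)[:,:,::-1]; cv2.imwrite(f"pics/{n}7.png",cv2.resize(im[a:b,c:d],None,fx=4,fy=4,interpolation=cv2.INTER_CUBIC))
s=get_state(); print(s['tool_pos'],s['eef_rot'],s['contact_force'],abs(s['qd']).max())
E
```

```text
[ 0.52349231 -0.05609084  0.12365115] [ 0.76252067  0.64695573 -0.0026013  -0.00193488] [-13.31700195   1.25660381  11.44746021] 0.0017501133485638592
```

View pics/side7.png

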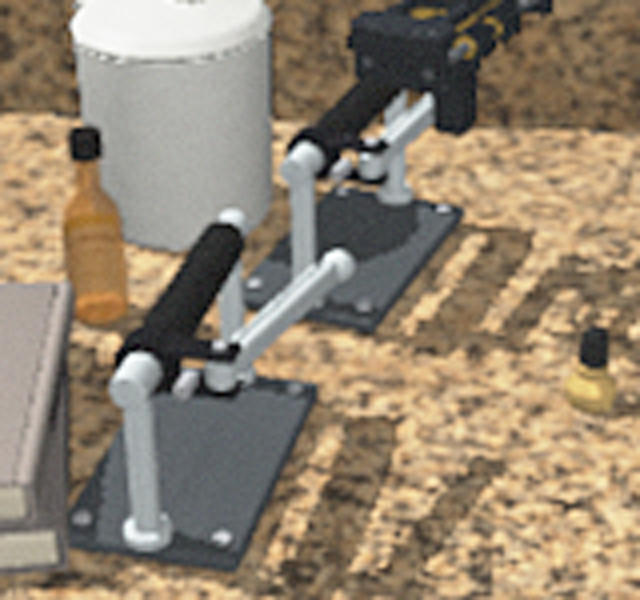

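View pics/scene7.png

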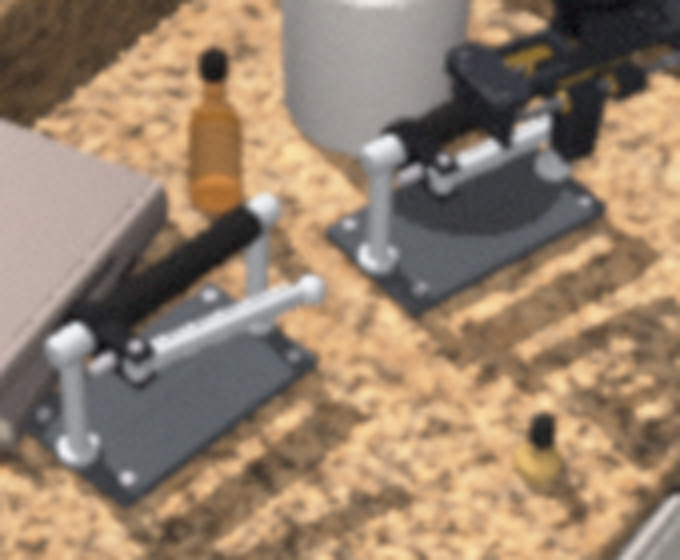

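```bash
python3 - <<'E'
from h import *
print(r.finish_job())
s=get_state(); print(s['clock'],s['tool_pos'],s['contact_force'])
E
```

```text
the job is handed in; nothing more can be done
None
the job is handed in; nothing more can be done
```

I pressed both levers in to their stops with the outside of the closed fingers, and handed the job in with the right lever held fully in. No verdict was reported, so success is judged only from my own checks.

- **Left lever:** it stopped hard after about 33 mm of tool travel, when the force along the press jumped from 9 to 15 N. That matches the long stop of about 0.37 rad, so it is the badly adjusted lever. I let it spring out, and the picture afterwards showed it fully out.
- **Right lever:** it stopped hard after about 20 mm, well short of its bar, which matches about 0.19 rad. This is the one I held at the end.
- **Last checks before handing in:** the arm was still, and the tool had moved less than 0.2 mm over the hold. The wrist read about 13 N along the press and 11 N upward, which I take to be friction on the blade. The last pictures show the left lever out and untouched, and the stopper and small bottle where they stood. The lemon and jigger were outside those cropped pictures; the arm passed over them only early on, well above their height.
- **Least certain check:** a rough picture reading put the left lever's pressed angle near 0.41 rad, a little over the 0.37 expected. Tool travel and the force jump both agreed with about 0.37 rad.

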